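# Pack the spacer bed level with the reference pillar

## Task

A sample tray will later bridge from the pillar at the end of the spacer bed to the bed itself. Pick the two of the three spacer plates that together bring the bed level with that pillar, and stack them flat, lengthwise along the bed and inside its yellow corner marks, in either order. Leave the spare plate flat on the worktop and do not disturb the tape, dish or beaker.

Things in the scene. Friction and masses are not known exactly. Their poses are not given: they have to be found in the camera images.
- bed: spacer bed: flat grey steel plate fixed to the worktop, 140 (x) x 90 (y) x 12 mm thick; four yellow corner marks on its top outline a 112 x 72 mm field round its centre, 6 mm outside a spacer all round. Origin at the centre of its underside, x along its length, z up
- bed_top (a point): centre of the bed's top face, 12 mm above the worktop
- pillar_place (a point): point at worktop height on the bed's +x axis, 125 mm from the bed's centre (55 mm beyond its far end): one of the three pillars stands here; that one is the reference
- pillar_low: bright aluminium (nearly white) round pillar, 52 mm diameter, 48 mm tall, fixed to the worktop; origin at the centre of its foot, on the worktop
- pillar_low_top (a point): centre of the top face of that pillar, 48 mm above the worktop
- pillar_mid: brass-coloured (yellow) round pillar, 52 mm diameter, 56 mm tall, fixed to the worktop; origin at the centre of its foot, on the worktop
- pillar_mid_top (a point): centre of the top face of that pillar, 56 mm above the worktop
- pillar_high: dark grey steel round pillar, 52 mm diameter, 64 mm tall, fixed to the worktop; origin at the centre of its foot, on the worktop
- pillar_high_top (a point): centre of the top face of that pillar, 64 mm above the worktop
- spacer_white: white hard-plastic spacer plate, loose, 100 (x) x 60 (y) mm and 14 mm thick, about 118 g, lying flat on the worktop; origin at the centre of its underside, x along its length, z up; grasped from above across the 60 mm width. Two dark dots on its top are only surface marks
- spacer_white_top (a point): centre of the top face of the white spacer
- spacer_blue: blue hard-plastic spacer plate, loose, 100 (x) x 60 (y) mm and 22 mm thick, about 185 g, lying flat on the worktop; origin at the centre of its underside, x along its length, z up; grasped from above across the 60 mm width. Two dark dots on its top are only surface marks
- spacer_blue_top (a point): centre of the top face of the blue spacer
- spacer_orange: orange hard-plastic spacer plate, loose, 100 (x) x 60 (y) mm and 30 mm thick, about 252 g, lying flat on the worktop; origin at the centre of its underside, x along its length, z up; grasped from above across the 60 mm width. Two dark dots on its top are only surface marks
- spacer_orange_top (a point): centre of the top face of the orange spacer
- tape_roll: roll of tan tape lying flat, 96 mm diameter, 25 mm high, loose bystander; origin at the centre of its underside
- petri_dish: clear covered petri dish, 64 mm diameter, 16 mm high, loose bystander; origin at the centre of its underside
- beaker_50: small clear beaker, 48 mm diameter, 58 mm high, loose bystander; origin at the centre of its underside
Mind the look-alikes: they are no part of the job. Of the things that look like the pillar_mid, take the one that is farthest from the robot's base at the start.

How it is judged:
By the outcome, as a careful person would: the job done as asked, in the order asked, and still so for the second after the job is handed in, with the robot touching nothing.
It also fails if it takes over 64 s, if anything falls off the work surface, if the arm or the gripper's body presses on something with over 40 N, if the wrist force passes 120 N, or if a joint passes its speed limit or range.

## Robot

A 6-joint arm with a two-finger parallel gripper is mounted at the origin on a cart in front of the work surface, level with it; the furniture and walls round the work are solid. World frame = base frame: x ahead of the robot, y to its left, z up, the work surface at z = 0. Lengths are in m, angles in rad, forces in N, time in s.
With the tool pointing down it reaches from about 0.25 to 0.725 m from the base axis. Payload 4 kg.
Tool frame: the origin (TCP) lies midway between the tips of the shut fingers; the grasp point (between the pads) lies grip_point_offset behind it (grip_point_offset is the distance from the TCP to the grasp point, in m); z points along the fingers, y is the line along which they close (so a half turn about z gives the same grasp; the last joint's range is limited). The gripper opens to 85 mm and grips with 20 to 120 N. Pads are 22 mm wide; open, the fingers measure 114 mm over their backs; the gripper's body (76 mm by 85 mm) begins 54 mm behind the grasp point. The pads swing forward as they close: fully open they stand 13 mm farther back than shut.
Start: joints at [-1.249, 0.241, 0.005, 1.335, 0, 1.571], TCP at [0.158, -0.474, 0.231] pointing down, gripper open.
Joint ranges: [-2.72, 2.72], [-1.05, 1.87], [-1.09, 1.28], [-1.99, 2.15], [-1.42, 1.44], [-3.14, 3.14]. Speed limits (rad/s): [2.79, 2.79, 3.14, 3.14, 3.14, 3.14].

## Interface

Orientations are given as a unit quaternion [x, y, z, w].
In Python, from workcell import * gives the robot as it stands. The module is installed in compiled form; this text tells all that it offers.
- The arm moves only by the tool arm_command, never from a script. Its arguments are lists of equal length, an entry for each row: "slide": the shift along the tool's x, y, z in cm, a list of three; "spin": the turn about the tool's z in degrees. A call has exactly 5 rows; each row is the pose to reach, as a shift and turn from the pose commanded when the call began, along the tool's axes at that moment; what a row does not reach only later rows make up. A row lasts 1/8 s, in which the tool goes at most 62.5 mm and 10.7 degrees, less where a joint would pass 70% of its speed; a pose out of reach is approached as far as the arm can. A call with a gripper value outside its range is refused whole. "jaw" is the finger opening in cm, from 0 to 8.54, set as the call begins (left out, the last holds). The fingers move at their own pace and stop on an object; the grip force is fixed at half the most. Time passes only in rows, so rows that repeat a pose let the fingers close, or fill a call up. It gives the time, the measured TCP pose, the force, the opening and the grip force at its end, in the units of the state.
- get_obs(): the state, without advancing time (a new reading comes with each control period).
- camera(name): name is "side" or "top"; returns a dict with "pixels" (420x560x3 uint8, red, green, blue), "range_z" (420x560 float32, m along the optical axis (not along the pixel's ray), 0 where there is no reading), "intrinsics" (3x3 intrinsics, pixels), "rvec" (rotation vector, rad) and "tvec" (3), from world to camera coordinates, as OpenCV has them. Camera axes: x right, y down, z forward; pixel columns grow to the right and rows downward; lengths in m; the calibration is good to about 2 mm. A picture is of the moment at which its call begins.
- job_done(): hands the job in; it is judged then, once.
Trained networks look in a picture, given as the dict that the camera call returned (one of the last four; its "shot" number tells which), for a name from the list of things; names that differ only in an ending like _2 or _b are one class to them, and where a whole thing is asked for, a point or a joint stands for the part that bears it (a point fixed in the world has none). Each returns a list of dicts, best first, with "confidence" (0 to 1); they miss things now and then, are a little off and sometimes report something else, mostly with a low value. They report only what shows in the picture. A call takes as long as a camera call. They do not tell look-alikes from the thing itself.
- recognise(picture, thing): "centre" ([column, row] in pixels, amid what is visible of it).
- landmark_of(picture, thing): "centre" ([column, row] in pixels: a listed point, or the origin of a listed thing).
The state is a dict: "clock": time; "joint_pos": joint angles; "joint_vel": joint speeds; "tau": joint torques, N m; "eef_pos": TCP position; "tool_rot": TCP orientation; "ft_force": force on the tool from outside, world axes, zero at the start; "ft_torque": the same for the moment, N m; "grip_width": finger opening in m; "grasp_force": force on a finger pad.
Only numpy, scipy, OpenCV 4.12 (cv2) and the standard library are available. Lean on these libraries where they do the work, as an engineer would, in place of code of your own. Each camera call takes 0.05 s, during which the arm holds its last target. There are 200 camera calls.

## Working session

There is one attempt and no reset: what is moved stays moved. The work goes in short steps, Python scripts to look and compute and a tool call to move; the robot and the scene stay as the last step left them, time stands still between calls to the robot, and variables do not carry over. Pictures are saved under pics/ and viewed, at most 10 in all, crops included, and the job is handed in when it is done.

Besides the shell and the picture viewer there is one more tool, called as name(argument=value, ...) on one line, values as JSON. arm_command: Moves the arm, as the interface text tells. Its arguments: {"type":"object","properties":{"slide":{"type":"array","items":{"type":"array","items":{"type":"number"}}},"spin":{"type":"array","items":{"type":"number"}},"jaw":{"type":"number"}},"required":["slide","spin"]}

```bash
mkdir -p pics
cat > h.py <<'E'
from workcell import *
import numpy as np, cv2
def W(p):
    "world map (420x560x3) of a picture"
    R=cv2.Rodrigues(np.array(p["rvec"],float))[0];t=np.array(p["tvec"],float).ravel();K=np.array(p["intrinsics"])
    z=p["range_z"].astype(float);v,u=np.indices(z.shape)
    c=np.stack([(u-K[0,2])/K[0,0]*z,(v-K[1,2])/K[1,1]*z,z],-1)
    w=(c-t)@R; w[z==0]=np.nan
    return w
def save(p,n): cv2.imwrite("pics/"+n+".png",cv2.cvtColor(p["pixels"],cv2.COLOR_RGB2BGR))
E
python3 - <<'E'
from h import *
o=get_obs();print({k:np.round(o[k],3) for k in o})
try: print(grip_point_offset)
except Exception as e: print(e)
for n in("top","side"):
    p=camera(n);save(p,n+"0");w=W(p)
    for t in["bed","pillar_low","pillar_mid","pillar_high","spacer_white","spacer_blue","spacer_orange","tape_roll","petri_dish","beaker_50"]:
        for r in recognise(p,t)[:4]:
            c=np.array(r["centre"]);i=np.round(c).astype(int)
            print(n,t,np.round(c),round(r["confidence"],2),np.round(w[i[1],i[0]],3))
E
```

```text
{'clock': np.float64(0.0), 'joint_pos': array([-1.249,  0.241,  0.004,  1.335, -0.   ,  1.571]), 'joint_vel': array([-0.   , -0.   ,  0.   ,  0.001, -0.   ,  0.001]), 'tau': array([ 0.0000e+00, -3.7232e+01,  2.5241e+01,  1.7000e-02, -0.0000e+00,
       -0.0000e+00]), 'eef_pos': array([ 0.158, -0.474,  0.23 ]), 'tool_rot': array([ 0.987,  0.16 , -0.   , -0.001]), 'ft_force': array([-0.173,  0.144,  0.222]), 'ft_torque': array([ 0.01 , -0.019, -0.022]), 'grasp_force': np.float64(0.0), 'grip_width': np.float64(0.086)}
0.0187
top bed [341. 226.] 0.74 [ 0.525 -0.144  0.016]
top pillar_low [228. 137.] 0.82 [0.752 0.164 0.051]
top pillar_low [418. 200.] 0.71 [ 0.602 -0.358  0.001]
top pillar_mid [380. 228.] 0.89 [ 0.519 -0.241  0.055]
top pillar_mid [290. 214.] 0.87 [ 0.55  -0.004  0.055]
top pillar_mid [294. 254.] 0.74 [ 0.446 -0.017  0.057]
top pillar_high [310. 130.] 0.65 [ 0.773 -0.052  0.066]
top pillar_high [227. 137.] 0.37 [0.752 0.167 0.052]
top spacer_white [338. 229.] 0.56 [ 0.516 -0.136  0.014]
top spacer_white [416. 199.] 0.41 [ 0.605 -0.352  0.003]
top spacer_blue [168. 226.] 0
[... 408 characters left out ...]
 [343. 212.] 0.54 [0.758 0.145 0.03 ]
side pillar_low [357. 254.] 0.53 [ 0.786 -0.092  0.06 ]
side pillar_mid [239. 240.] 0.83 [ 0.458 -0.033  0.036]
side pillar_mid [274. 243.] 0.56 [ 0.557 -0.027  0.028]
side pillar_mid [307. 262.] 0.54 [ 0.652 -0.134  0.057]
side pillar_high [357. 257.] 0.83 [ 0.788 -0.088  0.046]
side spacer_white [246. 220.] 0.77 [0.462 0.101 0.01 ]
side spacer_blue [269. 184.] 0.84 [0.518 0.289 0.026]
side spacer_blue [305. 263.] 0.38 [ 0.647 -0.141  0.058]
side spacer_orange [298. 222.] 0.87 [0.622 0.079 0.03 ]
side tape_roll [316. 172.] 0.81 [0.674 0.421 0.002]
side petri_dish [217. 190.] 0.48 [0.35  0.244 0.02 ]
side beaker_50 [276. 260.] 0.61 [ 0.566 -0.068  0.   ]
```

Run:
```python
import cv2,numpy as np
a=cv2.imread("pics/top0.png");cv2.imwrite("pics/top0z.png",cv2.resize(a[100:320,110:440],(800,533),interpolation=cv2.INTER_CUBIC))
```

```text
(no output)
```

View pics/top0z.png

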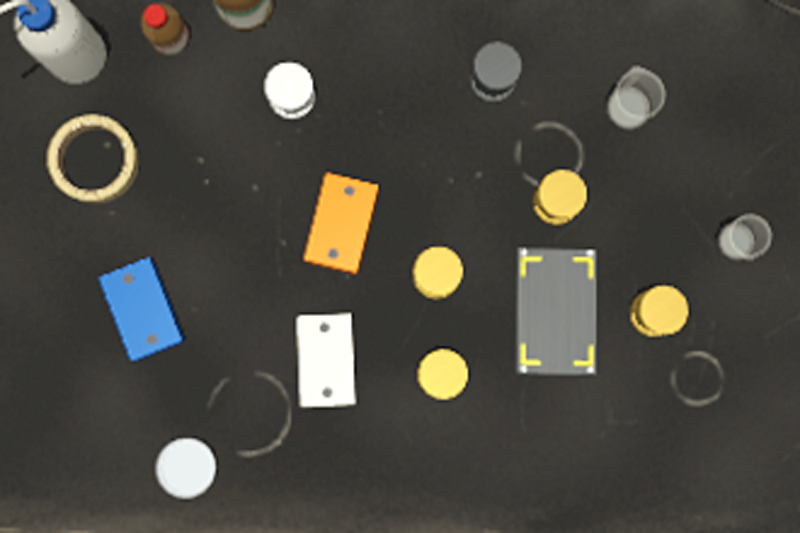

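View pics/side0.png

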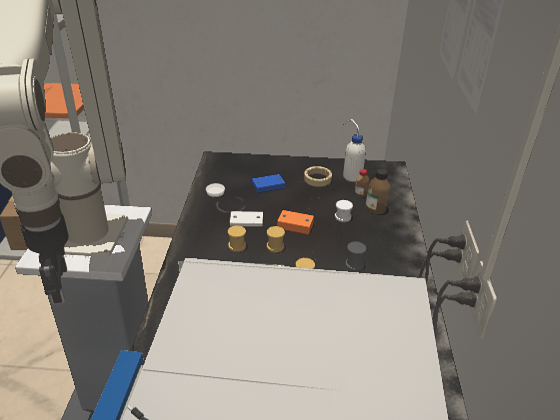

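The top crop shows four brass pillars, at full-image pixels (341,181), (290,212), (292,254) and (382,228). Only (341,181) fits: it stands at the bed's far end, on its axis, and is farthest from the base. It is therefore the 56 mm reference, 44 mm above the bed, which takes white (14) plus orange (30). Blue is the spare. In the side view a pale panel hides the bed. Next I'll measure poses, the panel and the pillar height.

```bash
cat >> h.py <<'E'
def hsv(p): return cv2.cvtColor(p["pixels"],cv2.COLOR_RGB2HSV).astype(int)
def plate(p,m,zt,R=None):
    "centre, long-axis angle, sides of mask's largest blob, by rays on plane z=zt"
    m=cv2.morphologyEx(m.astype(np.uint8),cv2.MORPH_CLOSE,np.ones((9,9),np.uint8))
    c=max(cv2.findContours(m,cv2.RETR_EXTERNAL,cv2.CHAIN_APPROX_NONE)[0],key=cv2.contourArea).reshape(-1,2).astype(float)
    Rm=cv2.Rodrigues(np.array(p["rvec"],float))[0];t=np.array(p["tvec"],float).ravel()
    d=cv2.undistortPoints(c[:,None],np.array(p["intrinsics"],float),None)[:,0]
    d=np.c_[d,np.ones(len(d))]@Rm;o=-Rm.T@t
    q=o+d*((zt-o[2])/d[:,2])[:,None]
    (cx,cy),(a,b),_=r=cv2.minAreaRect((q[:,:2]*1000).astype(np.float32))
    B=cv2.boxPoints(r);e=max((B[1]-B[0],B[2]-B[1]),key=np.linalg.norm)
    return np.round([cx,cy],1),round(np.degrees(np.arctan2(e[1],e[0]))%180,1),np.round(sorted((a,b)),1),c.mean(0).round()
E
python3 - <<'E'
from h import *
p=camera("top");w=W(p);h=hsv(p);H,S,V=h[...,0],h[...,1],h[...,2]
X,Y,Z=w[...,0],w[...,1],w[...,2]
print("cam",-cv2.Rodrigues(np.array(p["rvec"],float))[0].T@np.ravel(p["tvec"]))
print("orange",plate(p,(H>8)&(H<19)&(S>180)&(V>180)&(abs(Y-.1)<.09)&(abs(X-.6)<.09),.030))
print("white",plate(p,(S<40)&(V>180)&(abs(Y-.12)<.1)&(abs(X-.47)<.09),.014))
print("blue",plate(p,(H>95)&(H<125)&(S>120)&(abs(Y-.32)<.1)&(abs(X-.51)<.1),.022))
bed=(S<60)&(V>75)&(abs(X-.5)<.1)&(abs(Y+.14)<.07)
ym=(H>22)&(H<35)&(S>120)&(abs(X-.5)<.085)&(abs(Y+.14)<.06)
print("bed",plate(p,bed|ym,.012))
i=np.argwhere(ym);print(ym.sum())
q=w[ym];print("marks",cv2.minAreaRect((q[:,:2]*1000).astype(np.float32)))
for u,v in((341,181),(290,212),(292,254),(382,228)):
    a=(abs(np.indices(Z.shape)[1]-u)<14)&(abs(np.indices(Z.shape)[0]-v)<14)&(H>18)&(H<30)&(S>100)&(Z>.04)
    print(u,v,"top z",np.nanmedian(Z[a]).round(4),"xy",np.nanmedian(w[a],0).round(3))
for n,sel in(("table",(abs(X-.4)<.05)&(abs(Y-.2)<.03)&(V<90)),("bedz",bed&(S<40)),("or",(H>8)&(H<19)&(S>180)&(V>180)&(abs(Y-.1)<.09)&(abs(X-.6)<.09))):print(n,np.nanmedian(Z[sel]).round(4))
s=camera("side");ws=W(s)
a=ws[270:415:20,160:440:40].reshape(-1,3);print("panel\n",np.round(a[:40:3],2))
cv2.imwrite("pics/c1.png",cv2.cvtColor(cv2.resize(p["pixels"][150:280,250:420],(782,598),interpolation=cv2.INTER_CUBIC),cv2.COLOR_RGB2BGR))
E
```

```text
cam [0.43534556 0.03993139 1.29075202]
orange (array([653.3,  87.3]), np.float32(54.8), array([27.1, 65.2]), array([257., 177.]))
white (array([458.9, 115.6]), np.float32(4.2), array([ 60.3, 100.5]), array([244., 248.]))
blue (array([510.4, 319.5]), np.float32(23.6), array([ 64.6, 102.4]), array([168., 227.]))
bed (array([ 519.6, -139.5]), np.float32(0.8), array([ 87.2, 141. ]), array([339., 228.]))
104
marks ((520.041015625, -140.6498565673828), (119.5025863647461, 79.81356048583984), 0.5348163843154907)
341 181 top z 0.0566 xy [ 0.646 -0.139  0.057]
290 212 top z 0.0563 xy [ 0.558 -0.006  0.056]
292 254 top z 0.0567 xy [ 0.447 -0.014  0.057]
382 228 top z 0.0565 xy [ 0.522 -0.249  0.056]
table 0.0006
bedz 0.0124
or 0.0287
panel
 [[ 0.25 -0.14  0.  ]
 [ 0.6  -0.6   0.43]
 [  nan   nan   nan]
 [ 0.54 -0.65  0.43]
 [ 0.72 -0.63  0.43]
 [ 0.49 -0.69  0.43]
 [ 0.66 -0.68  0.43]
 [ 0.44 -0.74  0.43]
 [ 0.61 -0.72  0.43]
 [ 0.77 -0.71  0.43]
 [ 0.56 -0.76  0.43]
 [ 0.72 -0.75  0.43]
 [ 0.51 -0.8   0.43]
 [ 0.66 -0.79  0.43]]
```

View pics/c1.png

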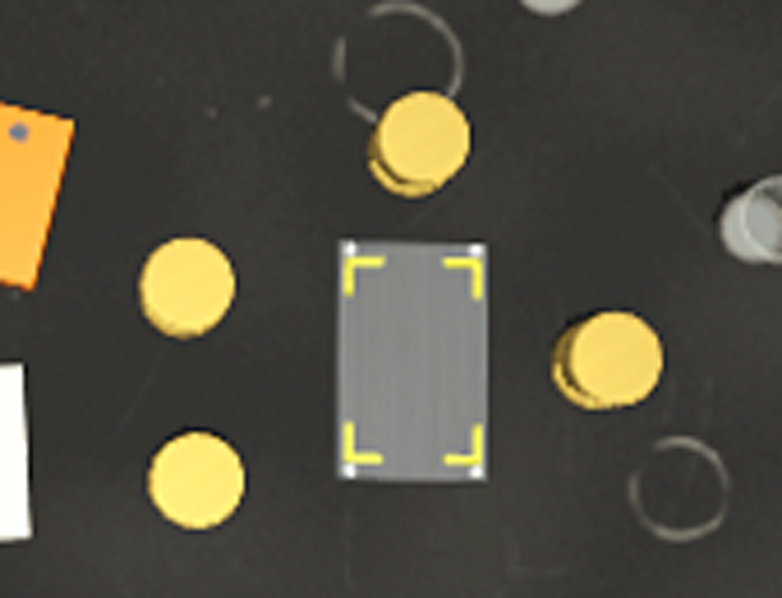

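View pics/top0.png

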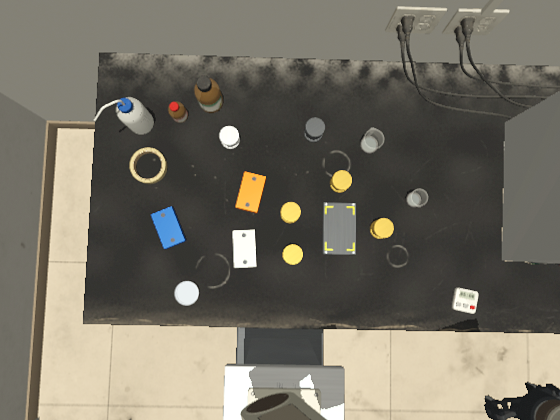

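The crop confirms the brass pillar, at full-image (341,181), just off the bed's far short end and 57 mm tall by range. The full top picture shows a shelf at right, columns above 503 (z≈0.43), away from the work. I'll refit orange and work out the first move.

```bash
cat >> h.py <<'E'
from scipy.spatial.transform import Rotation as Ro
def go(x,y,z,yaw,o=None):
    "slide (cm) and spin (deg) from the present pose to TCP x,y,z (mm) with tool x at world yaw (deg)"
    o=o or get_obs();R=Ro.from_quat(o["tool_rot"]).as_matrix();y0=np.degrees(np.arctan2(R[1,0],R[0,0]))
    s=R.T@(np.array([x,y,z])/1000-o["eef_pos"])*100
    print("slide",np.round(s,2),"spin",round((y0-yaw+180)%360-180,1),"now",np.round(o["eef_pos"]*1000,1),round(y0,1),"tilt",np.round(R[:2,2],4),"w",round(o["grip_width"]*1000,1),"F",np.round(o["ft_force"],1))
def plates(p):
    w=W(p);h=hsv(p);H,S,V=h[...,0],h[...,1],h[...,2]
    v,u=np.indices(H.shape)
    return (H>5)&(H<21)&(S>150)&(V>100)&(u<285), (S<40)&(V>180)
E
python3 - <<'E'
from h import *
p=camera("top");a,b=plates(p);v,u=np.indices(a.shape)
a&=(abs(u-250)<25)&(abs(v-192)<35);b&=(abs(u-244)<20)&(abs(v-248)<30)
print(plate(p,a,.03),plate(p,b,.014))
go(459,116,150,4.2)
E
```

```text
(array([610.3, 102.6]), np.float32(167.6), array([ 62.3, 102.8]), array([250., 192.])) (array([458.9, 115.6]), np.float32(4.2), array([ 60.3, 100.5]), array([244., 248.]))
slide [ 47.21 -46.49   8.13] spin 14.2 now [ 158.1 -474.3  231.3] 18.4 tilt [-0. -0.] w 85.7 F [-0.3 -0.5  0.6]
```

arm_command(slide=[[4,-4,0.5],[8,-8,1],[12,-12,1.5],[16,-16,2],[20,-20,2.5]], spin=[3,6,9,12,14.2], jaw=8.5)

```text
clock: 1.88
eef_pos: [0.2853, -0.2199, 0.2064]
tool_rot: [0.999, 0.036, 0.001, 0.0]
ft_force: [0.8, -0.1, -0.3]
grip_width: 0.0848
grasp_force: 0.0
```

```bash
python3 -c "
from h import *
go(459,116,120,4.2)"
```

```text
slide [ 19.73 -32.26   8.64] spin -0.1 now [ 285.3 -219.9  206.4] 4.1 tilt [ 0.0012 -0.0007] w 84.8 F [ 0.8 -0.1 -0.3]
```

arm_command(slide=[[2.5,-4,0.5],[5,-8,1],[8,-13,2],[11,-18,3],[14,-23,4]], spin=[0,0,0,0,0])

```text
clock: 2.5
eef_pos: [0.4081, 0.0202, 0.1664]
tool_rot: [0.999, 0.037, 0.001, 0.0]
ft_force: [0.7, -0.5, 0.7]
grip_width: 0.0855
grasp_force: 0.0
```

arm_command(slide=[[2,-3.5,1.5],[4,-7,3],[5.7,-9.2,4.6],[5.7,-9.2,4.6],[5.7,-9.2,4.6]], spin=[0,0,0,0,0])

```text
clock: 3.12
eef_pos: [0.4624, 0.071, 0.1205]
tool_rot: [0.998, 0.065, -0.002, -0.017]
ft_force: [-0.2, -0.1, -0.1]
grip_width: 0.0852
grasp_force: 0.0
```

```bash
python3 -c "
from h import *
go(459,115.6,-2,4.2)
save(camera('side'),'s1')
p=camera('top');save(p,'t1')"
```

```text
slide [ 0.27 -4.04 12.4 ] spin 3.3 now [462.4  71.  120.5] 7.5 tilt [-0.0062  0.0341] w 85.2 F [-0.2 -0.1 -0.1]
```

View pics/s1.png

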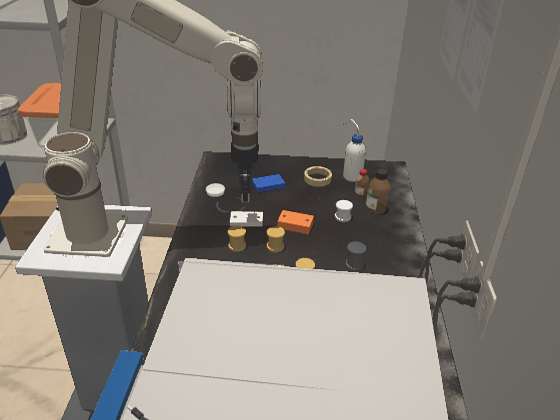

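The side view shows the gripper hanging over the table by the white plate (245,215), but the tool is tilted and short in y. I'll check the joints.

```bash
python3 -c "
from h import *
o=get_obs();print(np.round(o['joint_pos'],3),np.round(o['joint_vel'],2));go(459,115.6,120,4.2)"
```

```text
[ 0.13   0.26  -0.272  1.039  0.035  3.141] [-0. -0.  0. -0.  0.  0.]
slide [ 0.22 -4.47  0.25] spin 3.3 now [462.7  70.9 121. ] 7.5 tilt [-0.0049  0.0344] w 85.2 F [ 0.6  0.2 -0.7]
```

Joint 6 is at its limit, so I'll use the half-turn-equivalent grasp (yaw about 184°).

arm_command(slide=[[0,0,0],[0,0,0],[0,0,0],[0,0,0],[0,0,0]], spin=[-10,-20,-30,-40,-50])

```text
clock: 3.85
eef_pos: [0.4628, 0.0709, 0.1212]
tool_rot: [0.875, 0.483, 0.007, -0.016]
ft_force: [-0.5, -0.2, -0.4]
grip_width: 0.0851
grasp_force: 0.0
```

arm_command(slide=[[0,0,0],[0,0,0],[0,0,0],[0,0,0],[0,0,0]], spin=[-10,-20,-30,-40,-50])

```text
clock: 4.47
eef_pos: [0.4628, 0.0708, 0.1212]
tool_rot: [0.589, 0.808, 0.013, -0.012]
ft_force: [-0.2, -0.5, -1.0]
grip_width: 0.0852
grasp_force: 0.0
```

arm_command(slide=[[0,0,0],[0,0,0],[0,0,0],[0,0,0],[0,0,0]], spin=[-10,-20,-30,-40,-50])

```text
clock: 5.1
eef_pos: [0.4628, 0.0708, 0.1212]
tool_rot: [0.193, 0.981, 0.017, -0.005]
ft_force: [-0.5, -0.4, -0.7]
grip_width: 0.0854
grasp_force: 0.0
```

arm_command(slide=[[0,0,0],[0,0,0],[0,0,0],[0,0,0],[0,0,0]], spin=[-10,-20,-30,-30,-30])

```text
clock: 5.72
eef_pos: [0.4629, 0.0711, 0.1208]
tool_rot: [-0.064, 0.998, 0.017, -0.001]
ft_force: [0.1, -0.4, 0.1]
grip_width: 0.0848
grasp_force: 0.0
```

```bash
python3 -c "
from h import *
go(459,115.6,-2,184.2)"
```

```text
slide [-0.19  4.04 12.43] spin 3.2 now [462.9  71.1 120.8] -172.6 tilt [-0.0047  0.0345] w 84.8 F [ 0.1 -0.4  0.1]
```

arm_command(slide=[[-0.1,2,2],[-0.2,4,4],[-0.2,4,7],[-0.2,4,7],[-0.2,4,7]], spin=[1,3.2,3.2,3.2,3.2])

```text
clock: 6.35
eef_pos: [0.4598, 0.1135, 0.0525]
tool_rot: [-0.037, 0.999, 0.017, -0.002]
ft_force: [-0.3, -0.1, 0.4]
grip_width: 0.0848
grasp_force: 0.0
```

```bash
python3 -c "
from h import *
go(459,115.6,0,184.2);print(get_obs()['joint_pos'])"
```

```text
slide [0.05 0.03 5.26] spin 0.1 now [459.8 113.5  52.5] -175.7 tilt [-0.0048  0.0346] w 84.8 F [-0.3 -0.1  0.4]
[ 0.21983159  0.34879701 -0.35456198  0.86454509  0.03478171  0.1455164 ]
```

arm_command(slide=[[0,0,2],[0,0,4],[0,0,5.2],[0,0,5.2],[0,0,5.2]], spin=[0,0,0,0,0])

```text
clock: 6.98
eef_pos: [0.4598, 0.1155, 0.0006]
tool_rot: [-0.038, 0.999, 0.017, -0.001]
ft_force: [0.1, 0.2, 0.8]
grip_width: 0.085
grasp_force: 0.0
```

arm_command(slide=[[0,0,0],[0,0,0],[0,0,0],[0,0,0],[0,0,0]], spin=[0,0,0,0,0], jaw=5)

```text
clock: 7.6
eef_pos: [0.4597, 0.1156, 0.001]
tool_rot: [-0.038, 0.999, 0.017, -0.001]
ft_force: [-1.1, -0.1, 6.0]
grip_width: 0.0585
grasp_force: 64.0
```

arm_command(slide=[[0,0,-1],[0,0,-3],[0,0,-6],[0,0,-10],[0,0,-10]], spin=[0,0,0,0,0])

```text
clock: 8.22
eef_pos: [0.4623, 0.1125, 0.1032]
tool_rot: [-0.038, 0.999, 0.018, 0.002]
ft_force: [1.0, 0.8, -1.3]
grip_width: 0.0579
grasp_force: 64.9
```

```bash
python3 -c "
from h import *
go(520,-140,101,180.6)
p=camera('side');cv2.imwrite('pics/s2.png',cv2.cvtColor(cv2.resize(p['pixels'][120:270,170:370],(800,600)),cv2.COLOR_RGB2BGR))"
```

```text
slide [ -3.85 -25.6   -0.68] spin 3.7 now [462.3 112.5 103.2] -175.7 tilt [0.0018 0.036 ] w 57.9 F [ 1.   0.8 -1.3]
```

View pics/s2.png

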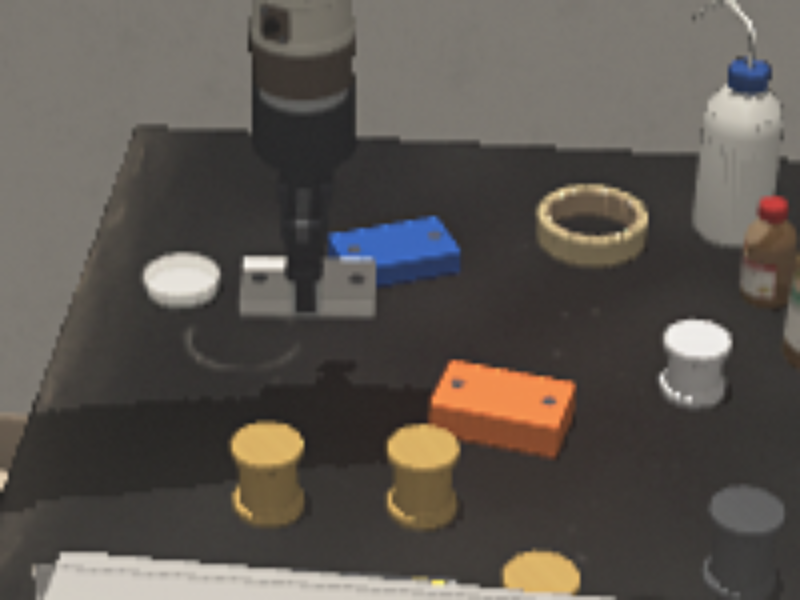

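The plate is held between the fingers (zoom 305,285), partly in shadow. I'll check its tilt from depth.

Run:
```python
from h import *
p=camera('side');w=W(p)
for box in((slice(180,206),slice(230,239)),(slice(180,206),slice(255,264))):
    q=w[box];z=q[...,2]
    for r in range(0,26,2): print(np.round(np.nanmedian(q[r],0),3),p["pixels"][box][r].mean(0).round())
    print()
```

```text
[ 0.393  0.344 -0.001] [59. 57. 55.]
[ 0.394  0.331 -0.   ] [57. 56. 54.]
[0.397 0.316 0.001] [74. 72. 69.]
[0.424 0.128 0.113] [238. 234. 226.]
[0.425 0.117 0.113] [158. 151. 143.]
[0.427 0.104 0.115] [90. 88. 84.]
[0.428 0.097 0.113] [117. 114. 108.]
[0.43  0.084 0.114] [115. 112. 106.]
[0.431 0.078 0.111] [126. 123. 116.]
[0.431 0.079 0.104] [129. 125. 118.]
[ 0.409  0.22  -0.   ] [51. 49. 47.]
[ 0.41   0.209 -0.   ] [55. 53. 50.]
[0.413 0.197 0.001] [55. 53. 51.]

[0.482 0.314 0.023] [ 60. 104. 191.]
[0.483 0.304 0.022] [ 73. 100. 156.]
[0.484 0.293 0.02 ] [ 55. 101. 190.]
[0.499 0.135 0.114] [119. 116. 112.]
[0.498 0.125 0.113] [113. 109. 106.]
[0.498 0.112 0.116] [85. 83. 83.]
[0.499 0.106 0.112] [112. 107. 102.]
[0.5   0.093 0.113] [111. 108. 101.]
[0.501 0.085 0.112] [117. 113. 107.]
[0.502 0.086 0.104] [120. 115. 109.]
[ 0.49   0.232 -0.003] [60. 56. 55.]
[0.491 0.217 0.001] [56. 52. 51.]
[0.493 0.203 0.002] [56. 53. 51.]
```

arm_command(slide=[[-0.7,-4,-0.1],[-1.4,-9,-0.2],[-2.1,-14,-0.4],[-2.8,-19,-0.5],[-3.5,-23.5,-0.6]], spin=[0.7,1.5,2.2,3,3.7])

```text
clock: 8.95
eef_pos: [0.511, -0.1212, 0.0956]
tool_rot: [-0.005, 1.0, 0.018, -0.004]
ft_force: [-0.1, 0.5, -0.9]
grip_width: 0.058
grasp_force: 64.9
```

arm_command(slide=[[-0.2,-1,0],[-0.35,-2,0],[-0.35,-2,0],[-0.35,-2,0],[-0.35,-2,0]], spin=[0,0,0,0,0])

```text
clock: 9.57
eef_pos: [0.5158, -0.1388, 0.0968]
tool_rot: [-0.006, 1.0, 0.017, -0.003]
ft_force: [1.5, -0.1, -1.4]
grip_width: 0.0578
grasp_force: 64.9
```

```bash
python3 -c "
from h import *
go(520,-140,30,180.6);print(get_obs()['joint_pos'])"
```

```text
slide [-0.46 -0.36  6.67] spin 0.1 now [ 515.8 -138.8   96.8] -179.3 tilt [-0.0056  0.0346] w 57.8 F [ 1.5 -0.1 -1.4]
[-0.28085698  0.41367265 -0.11598249  1.05615668  0.03169474 -0.2934268 ]
```

arm_command(slide=[[-0.2,-0.1,2],[-0.4,-0.3,4],[-0.4,-0.35,6],[-0.4,-0.4,7],[-0.4,-0.4,7]], spin=[0,0,0,0,0])

```text
clock: 10.2
eef_pos: [0.519, -0.1408, 0.0262]
tool_rot: [-0.006, 1.0, 0.017, -0.003]
ft_force: [0.2, 0.8, -1.4]
grip_width: 0.0581
grasp_force: 64.9
```

```bash
python3 -c "
from h import *
go(520,-140,14,180.6);p=camera('top')
cv2.imwrite('pics/t2.png',cv2.cvtColor(cv2.resize(p['pixels'][170:270,280:410],(780,600),interpolation=cv2.INTER_CUBIC),cv2.COLOR_RGB2BGR))"
```

```text
slide [-0.11  0.04  1.22] spin 0.1 now [ 519.  -140.8   26.2] -179.3 tilt [-0.0069  0.0348] w 58.1 F [ 0.2  0.8 -1.4]
```

View pics/t2.png

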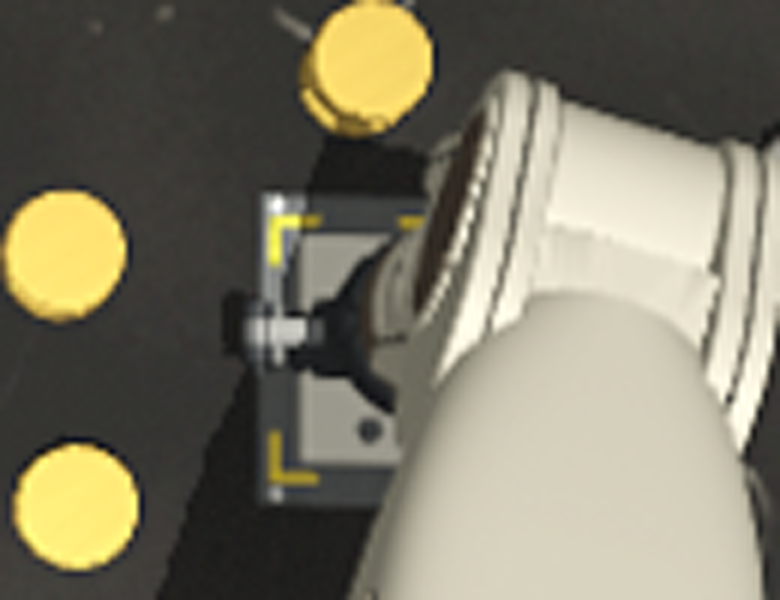

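The white plate (zoom 300–, 232–465) hangs inside the yellow marks. Lowering.

arm_command(slide=[[-0.1,0,0.5],[-0.1,0,0.9],[-0.1,0,1.1],[-0.1,0,1.1],[-0.1,0,1.1]], spin=[0,0,0,0,0])

```text
clock: 10.88
eef_pos: [0.5205, -0.141, 0.0157]
tool_rot: [-0.005, 1.0, 0.017, -0.003]
ft_force: [0.2, -0.1, -0.1]
grip_width: 0.0584
grasp_force: 64.9
```

arm_command(slide=[[0,0,0.1],[0,0,0.2],[0,0,0.25],[0,0,0.25],[0,0,0.25]], spin=[0,0,0,0,0])

```text
clock: 11.5
eef_pos: [0.5204, -0.1408, 0.0132]
tool_rot: [-0.005, 1.0, 0.017, -0.003]
ft_force: [-1.1, 0.0, -0.2]
grip_width: 0.0577
grasp_force: 65.0
```

arm_command(slide=[[0,0,0],[0,0,0],[0,0,0],[0,0,0],[0,0,0]], spin=[0,0,0,0,0], jaw=8.5)

```text
clock: 12.12
eef_pos: [0.5205, -0.1408, 0.0131]
tool_rot: [-0.005, 1.0, 0.017, -0.003]
ft_force: [0.8, 1.0, -0.1]
grip_width: 0.0845
grasp_force: 0.0
```

arm_command(slide=[[0,0,-2],[0,0,-5],[0,0,-9],[0,0,-12],[0,0,-12]], spin=[0,0,0,0,0])

```text
clock: 12.75
eef_pos: [0.5232, -0.1456, 0.1359]
tool_rot: [-0.005, 1.0, 0.016, 0.0]
ft_force: [-0.4, -0.0, -0.1]
grip_width: 0.0848
grasp_force: 0.0
```

```bash
python3 -c "
from h import *
go(610.3,102.6,120,167.6)"
```

```text
slide [-8.98 24.66  2.41] spin 13.0 now [ 523.2 -145.6  135.9] -179.4 tilt [0.0006 0.0326] w 84.8 F [-0.4 -0.  -0.1]
```

arm_command(slide=[[-1.5,4,0.5],[-3.5,9.5,1],[-5.5,15,1.5],[-7.5,20.5,2],[-9,24.6,2.4]], spin=[3,6,9,12,13])

```text
clock: 13.38
eef_pos: [0.6079, 0.1051, 0.1152]
tool_rot: [0.107, 0.994, 0.017, -0.006]
ft_force: [0.1, -0.8, -0.5]
grip_width: 0.0853
grasp_force: 0.0
```

arm_command(slide=[[0,0,0],[0,0,0],[0,0,0],[0,0,0],[0,0,0]], spin=[0,0,0,0,0])

```text
clock: 14.0
eef_pos: [0.6083, 0.1018, 0.1173]
tool_rot: [0.108, 0.994, 0.017, -0.004]
ft_force: [-0.9, 0.2, 0.2]
grip_width: 0.0845
grasp_force: 0.0
```

```bash
python3 -c "
from h import *
go(610.3,102.6,10,167.6)
p=camera('top');a,b=plates(p);v,u=np.indices(b.shape)
h=hsv(p);S,V=h[...,1],h[...,2]
m=(S<40)&(V>165)&(abs(u-339)<24)&(abs(v-228)<24);print(m.sum());print(plate(p,m,.026))
cv2.imwrite('pics/t3.png',cv2.cvtColor(cv2.resize(p['pixels'][150:290,215:400],(793,600),interpolation=cv2.INTER_CUBIC),cv2.COLOR_RGB2BGR))"
```

```text
slide [-0.31 -0.23 10.73] spin -0.0 now [608.3 101.8 117.3] 167.6 tilt [-0.0052  0.0345] w 84.5 F [-0.9  0.2  0.2]
837
(array([ 520. , -140.1]), np.float32(0.7), array([59.2, 99.8]), array([340., 228.]))
```

View pics/t3.png

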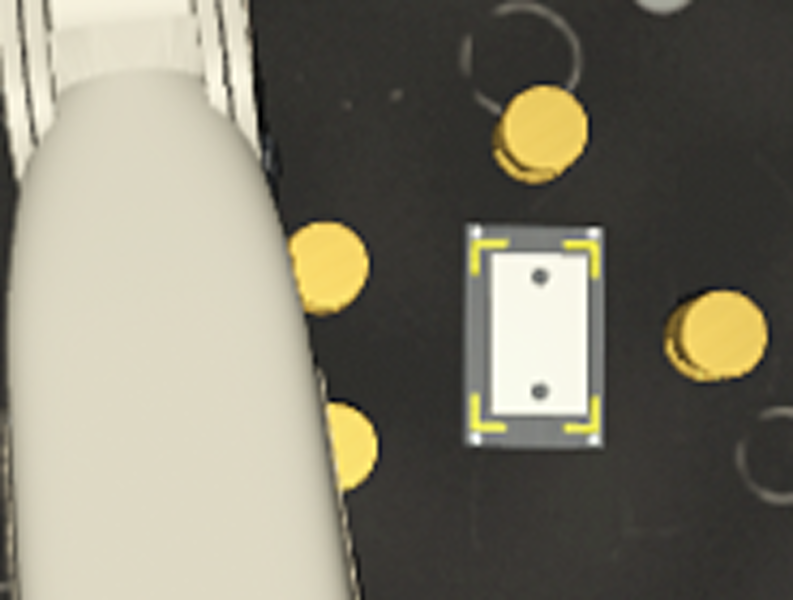

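The white plate lies square inside the four marks, zoom centre (540,333), measured at (520,−140) mm. Next is orange.

arm_command(slide=[[-0.2,-0.1,3],[-0.3,-0.2,6],[-0.3,-0.2,9],[-0.3,-0.2,11],[-0.3,-0.2,11]], spin=[0,0,0,0,0])

```text
clock: 14.68
eef_pos: [0.6084, 0.1035, 0.0052]
tool_rot: [0.108, 0.994, 0.016, -0.007]
ft_force: [0.7, 0.3, -0.2]
grip_width: 0.0847
grasp_force: 0.0
```

arm_command(slide=[[0,0,0],[0,0,0],[0,0,0],[0,0,0],[0,0,0]], spin=[0,0,0,0,0], jaw=5)

```text
clock: 15.3
eef_pos: [0.6118, 0.104, 0.0091]
tool_rot: [0.108, 0.994, 0.017, -0.003]
ft_force: [-0.4, 0.0, 6.8]
grip_width: 0.0586
grasp_force: 66.3
```

arm_command(slide=[[0,0,-1],[0,0,-3],[0,0,-6],[0,0,-11],[0,0,-11]], spin=[0,0,0,0,0])

```text
clock: 15.92
eef_pos: [0.6141, 0.1005, 0.1222]
tool_rot: [0.108, 0.994, 0.018, -0.0]
ft_force: [0.1, -0.4, -3.7]
grip_width: 0.0586
grasp_force: 65.4
```

```bash
python3 -c "
from h import *
go(520,-140,117,180.6)"
```

```text
slide [  4.03 -25.51  -0.38] spin -13.0 now [614.1 100.5 122.2] 167.6 tilt [0.0038 0.0359] w 58.6 F [ 0.1 -0.4 -3.7]
```

arm_command(slide=[[0.7,-4.5,0],[1.5,-9.5,-0.1],[2.3,-14.5,-0.2],[3.2,-20,-0.3],[3.8,-23.5,-0.4]], spin=[-2.5,-5,-7.5,-10,-13])

```text
clock: 16.55
eef_pos: [0.5209, -0.1231, 0.1125]
tool_rot: [-0.005, 1.0, 0.017, -0.004]
ft_force: [-0.2, 0.8, -3.5]
grip_width: 0.0585
grasp_force: 65.6
```

arm_command(slide=[[0,-1,0],[0.1,-2,0],[0.1,-2,0],[0.1,-2,0],[0.1,-2,0]], spin=[0,0,0,0,0])

```text
clock: 17.18
eef_pos: [0.5228, -0.1404, 0.1131]
tool_rot: [-0.006, 1.0, 0.017, -0.003]
ft_force: [0.4, -0.7, -2.6]
grip_width: 0.0587
grasp_force: 65.6
```

```bash
python3 -c "
from h import *
go(521.5,-140,50,180.6)"
```

```text
slide [ 0.09 -0.18  6.31] spin 0.1 now [ 522.8 -140.4  113.1] -179.3 tilt [-0.0057  0.0346] w 58.7 F [ 0.4 -0.7 -2.6]
```

arm_command(slide=[[0,-0.1,2],[0.1,-0.2,4],[0.1,-0.2,6.3],[0.1,-0.2,6.3],[0.1,-0.2,6.3]], spin=[0,0,0,0,0])

```text
clock: 17.8
eef_pos: [0.5219, -0.141, 0.0509]
tool_rot: [-0.006, 1.0, 0.017, -0.002]
ft_force: [0.1, 0.3, -3.2]
grip_width: 0.0588
grasp_force: 65.5
```

arm_command(slide=[[0,0,0.4],[0,0,0.8],[0,0,1.2],[0,0,1.2],[0,0,1.2]], spin=[0,0,0,0,0])

```text
clock: 18.42
eef_pos: [0.5212, -0.1407, 0.0382]
tool_rot: [-0.005, 1.0, 0.017, -0.003]
ft_force: [-0.9, -0.0, -3.1]
grip_width: 0.0587
grasp_force: 65.5
```

```bash
python3 -c "
from h import *
go(521.5,-140,35,180.6)"
```

```text
slide [-0.04  0.06  0.32] spin 0.0 now [ 521.2 -140.7   38.2] -179.4 tilt [-0.0055  0.0345] w 58.7 F [-0.9 -0.  -3.1]
```

arm_command(slide=[[0,0,0.1],[0,0,0.2],[0,0,0.25],[0,0,0.25],[0,0,0.25]], spin=[0,0,0,0,0])

```text
clock: 19.05
eef_pos: [0.5212, -0.1406, 0.0357]
tool_rot: [-0.005, 1.0, 0.017, -0.003]
ft_force: [-0.1, -0.3, -3.7]
grip_width: 0.0586
grasp_force: 65.5
```

arm_command(slide=[[0,0,0.05],[0,0,0.1],[0,0,0.15],[0,0,0.15],[0,0,0.15]], spin=[0,0,0,0,0])

```text
clock: 19.68
eef_pos: [0.5214, -0.1407, 0.0351]
tool_rot: [-0.005, 1.0, 0.017, -0.002]
ft_force: [-2.2, 0.4, 5.3]
grip_width: 0.0587
grasp_force: 66.5
```

Contact made. Releasing.

arm_command(slide=[[0,0,0],[0,0,0],[0,0,0],[0,0,0],[0,0,0]], spin=[0,0,0,0,0], jaw=8.5)

```text
clock: 20.3
eef_pos: [0.5211, -0.1406, 0.0341]
tool_rot: [-0.005, 1.0, 0.017, -0.003]
ft_force: [-0.2, -1.1, -0.1]
grip_width: 0.0848
grasp_force: 0.0
```

arm_command(slide=[[0,0,-2],[0,0,-5],[0,0,-9],[0,0,-13],[0,0,-13]], spin=[0,0,0,0,0])

```text
clock: 20.92
eef_pos: [0.5244, -0.1459, 0.1679]
tool_rot: [-0.005, 1.0, 0.016, 0.001]
ft_force: [0.8, -0.7, -0.7]
grip_width: 0.0848
grasp_force: 0.0
```

arm_command(slide=[[0,4,0],[0,9,0],[0,14,0],[0,19,0],[0,22,0]], spin=[0,0,0,0,0])

```text
clock: 21.55
eef_pos: [0.5186, 0.077, 0.1706]
tool_rot: [-0.006, 1.0, 0.017, -0.004]
ft_force: [0.1, -1.0, -0.8]
grip_width: 0.0846
grasp_force: 0.0
```

arm_command(slide=[[0,0,0],[0,0,0],[0,0,0],[0,0,0],[0,0,0]], spin=[0,0,0,0,0])

```text
clock: 22.18
eef_pos: [0.5196, 0.0742, 0.1717]
tool_rot: [-0.005, 1.0, 0.017, -0.003]
ft_force: [0.4, 0.5, -0.2]
grip_width: 0.0851
grasp_force: 0.0
```

```bash
python3 -c "
from h import *
p=camera('top');h=hsv(p);H,S,V=h[...,0],h[...,1],h[...,2];v,u=np.indices(H.shape)
m=(H>5)&(H<19)&(S>150)&(V>150)&(abs(u-342)<26)&(abs(v-226)<27);print(m.sum(),plate(p,m,.056))
w=W(p)
for dv in(-14,0,14): print([round(float(np.nanmedian(w[226+dv-2:226+dv+3,342+du-2:342+du+3,2])),4) for du in(-9,0,9)])
go(0,0,0,0)
cv2.imwrite('pics/t4.png',cv2.cvtColor(cv2.resize(p['pixels'][110:310,110:440],(792,480),interpolation=cv2.INTER_CUBIC),cv2.COLOR_RGB2BGR))"
```

```text
691 (array([ 520.7, -141. ]), np.float32(0.7), array([57.8, 97.4]), array([342., 227.]))
[0.0567, 0.0569, 0.0567]
[0.0564, 0.0556, 0.0566]
[0.057, 0.0569, 0.0557]
slide [51.94 -7.51 17.18] spin -179.4 now [519.6  74.3 171.7] -179.4 tilt [-0.0054  0.0344] w 85.2 F [ 0.3  0.2 -0.1]
```

View pics/t4.png

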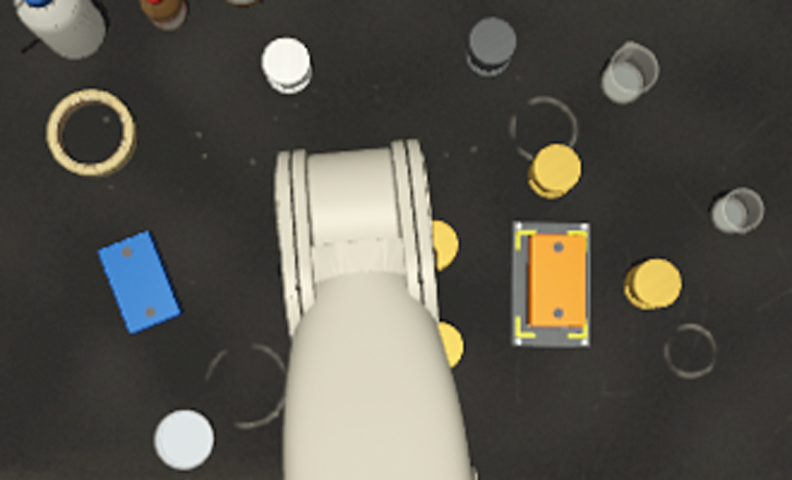

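The final picture shows the orange plate flat on the stack (zoom 558,280), its top at 56–57 mm and level with the pillar. Blue, tape, dish and beaker are untouched. Handing in.

```bash
python3 -c "
from workcell import *
print(job_done())"
```

```text
the job is handed in; nothing more can be done
None
```

The white and orange plates are stacked flat inside the bed's yellow marks, with the top measured at 56–57 mm, level with the 56 mm brass reference pillar; blue stays flat on the worktop, tape, dish and beaker undisturbed, and the job is handed in with no verdict returned.

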